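# Free the twist-locked basket of a slip strainer with the lifting hook

## Task

Take the lifting hook from its stand and fetch the strainer basket that hangs twist-locked deep in the open slip strainer: catch its bar with the hook, draw it up gently until its lugs bear under the lock ring, and under that light pull turn it anticlockwise (seen from above) until you feel it come free, never forcing it and never touching the basket with the fingers. Bring it out on the hook, set it down gently and upright inside the drip tray, hang the hook back in the fork of its stand, and leave the clay bottles as they are.

Things in the scene. Friction and masses are not known exactly. Their poses are not given: they have to be found in the camera images.
- hook_rod: the lifting hook: flat wooden cross handle (18 mm thick in x, 100 wide in y, z = 100 to 156 mm), upright 8 mm shaft, 28 mm collar (z = 86 to 92) and at the foot a hook of 40 mm wide flat steel. Origin on the shaft axis at the floor of the hook's throat; z up. Throat 13 mm wide in x (-6.5 to 6.5), open to +x above the toe: toe to x = 12.5, top z = 12; roof over the throat at z = 29; underside z = -6. 250 g.
- hook_stand: steel stand of the hook. Origin on the table straight under the place of the shaft. Fork of two level tines, top 120 mm high, slot 14 mm wide, open to -x (towards the robot), from x = -23 to +65 mm where a post stands. The rod hangs in the slot by its collar, the hook's foot 28 mm over the table.
- stand_slot (a point): place of the shaft in the stand's slot, at the tines' top (120 mm); axes as hook_stand
- strainer: strainer pot, fixed: upright round cast pot, bore 114 mm, rim 185 mm high, flange 168 mm wide, a pipe on either side (its y). Origin on the table under its axis. A ledge at 80 mm carries the basket's lugs. A fixed lock ring (bore 92 mm) 4 mm above the lugs holds them down; it has three gaps of 26 deg, 120 deg apart, at an angle that is not measured: the basket must turn anticlockwise by 5 to 75 deg.
- basket: steel strainer basket, 80 mm wide, 45 mm deep, 250 to 460 g, hanging by three 8 mm lugs (120 deg apart, out to 52 mm radius) in the strainer. Origin on its axis in the rim plane, z up; underside 45 mm below. Across it, along its y, runs a fixed bail: a level round bar 7 mm thick, 56 mm long, axis 36 mm above the origin. Lugs pressed on the lock ring with over 20 N bend.
- basket_bar (a point): middle of the axis of the basket's bar, on the basket's axis; axes as basket
- drip_tray: shallow open plastic tray, fixed, 200 x 200 mm outside, walls 4 mm thick and 22 mm high, floor 4 mm thick. Origin on the table under its middle.
- tray_floor (a point): middle of the tray's inner floor, 4 mm above the table; axes as drip_tray
- bottle_a: soft unfired clay bottle beyond the stand, 76 mm wide, 115 mm tall, origin under its foot; leave alone
- bottle_b: soft unfired clay bottle beyond the stand, 71 mm wide, 107 mm tall, origin under its foot; leave alone
- bottle_c: soft unfired clay bottle before the stand, nearer the robot, 80 mm wide, 121 mm tall, origin under its foot; leave alone

How it is judged:
On the way, in this order (a step that is already met when the one before it is completed fails the run):
1. the hook holds the basket up off its ledge, against the lock ring (z of basket in the frame of strainer between 0.0908 and 0.1 m and contact force between hook_rod and basket above 2 N and contact force between basket and strainer above 0.5 N), for 0.2 s.
2. the basket is out of the strainer, hanging on the hook (height (world z) of basket above 0.235 m and contact force between hook_rod and basket above 1.5 N), for 0.2 s.
At the end, for the whole second after the job is handed in: The basket stands at rest and upright (within 0.1 rad) on the tray's floor (rim under 50 mm above it), its axis within 50 mm of the tray's middle, free of the hook; the hook hangs at rest and upright (within 0.15 rad) by its collar in the fork, within 25 mm of its place (horizontal distance between basket and tray_floor below 0.05 m and z of basket in the frame of tray_floor below 0.05 m and angle between basket's own z axis and vertical below 0.1 rad and contact force between hook_rod and basket below 0.05 N and linear speed of each of basket, hook_rod below 0.05 m/s and horizontal distance between hook_rod and stand_slot below 0.025 m and z of hook_rod in the frame of stand_slot between -0.092 and -0.08 m and angle between hook_rod's own z axis and vertical below 0.15 rad); the robot touches nothing.
It fails at once if the basket's lugs bear on the strainer (lock ring or ledge), or the basket on the tray, with over 20 N (contact force between basket and strainer above 20 N or contact force between basket and drip_tray above 20 N).
It fails at once if the fingers touch the basket (contact force between the fingers and basket above 0.3 N).
It fails at once if the basket is dropped or knocked over (tilted by over 0.6 rad) (angle between basket's own z axis and vertical above 0.6 rad).
It fails at once if a clay bottle is moved by over 10 mm (distance of any of bottle_a, bottle_b, bottle_c from where it was at the start of the episode above 0.01 m).
It also fails if it takes over 72 s, if anything falls off the work surface, if the arm or the gripper's body presses on something with over 40 N, if the wrist force passes 120 N, or if a joint passes its speed limit or range.

## Robot

A 7-joint arm with a two-finger parallel gripper is mounted at the origin on the work surface. World frame = base frame: x ahead of the robot, y to its left, z up, the work surface at z = 0. Lengths are in m, angles in rad, forces in N, time in s.
With the tool pointing down it reaches from about 0.4 to 0.75 m from the base axis. Payload 19.5 kg.
Tool frame: the origin (TCP) lies at the very end of the fingers, on their centre line; the grasp point (between the pads) lies 19 mm behind it (pinch_z is the distance from the TCP to the grasp point, in m); z points along the fingers, y is the direction in which the jaws open and shut (so a half turn about z gives the same grasp; the last joint's range is limited). The gripper opens to 85 mm and grips with 20 to 120 N. Pads are 22 mm wide; open, the fingers measure 114 mm over their backs; the gripper's body (76 mm by 85 mm) begins 54 mm behind the grasp point. The pads swing forward as they close: fully open they stand 13 mm farther back than shut.
Start: joints at [-1.358, 0.707, -0.028, 1.485, 0.022, 0.951, -0.075], TCP at [0.145, 0.556, 0.231] pointing down, gripper open.
Joint ranges: [-2.71, 2.71], [-0.32, 2.16], [-1.57, 1.52], [0, 2.45], [-1.46, 4.6], [0, 2.02], [-2.83, 2.83]. Speed limits (rad/s): [1.89, 1.89, 2.57, 2.57, 3.01, 3.01, 3.01].

## Interface

Orientations are given as a 3x3 rotation matrix whose columns are the frame's x, y, z axes.
In Python, from cell import * gives the robot as it stands. The module is installed in compiled form; this text tells all that it offers. Calls block until the motion is done:
- move_to(position, orientation): joint-space move of the TCP to a pose.
- move_straight(position, ori=None, feed=0.15): straight line of the TCP; ori=None keeps the orientation; feed is the mean speed in m/s.
- set_joints(angles): joint-space move.
- command_gripper(opening): finger opening in m; the grip force is fixed at half the most; returns when the fingers have stopped.
- dwell(seconds).
- ik(position, orientation): joint angles nearest the present ones, or None.
- grab_frame(name): name is "scene" or "side" or "wrist"; returns the picture (480x640x3 uint8, red, green, blue); there is no depth.
- get_calibration(name): a dict with "fx", "fy", "cx", "cy" (pixels), "origin" and "orientation" of the camera in the world. Camera axes: x right, y down, z forward; pixel columns grow to the right and rows downward; lengths in m; the calibration is good to about 2 mm. A picture is of the moment at which its call begins: read the wrist's pose just before it. get_calibration takes no time and is no camera call; for the wrist camera it gives the pose at the moment of the call.
A pose or a line that the arm cannot do raises PlanningError and nothing moves.
- hand_in(): hands the job in, once; it reports no verdict.
Trained networks look in the newest picture that a camera, given by its name, has taken for a name from the list of things; names that differ only in an ending like _2 or _b are one class to them, and where a whole thing is asked for, a point or a joint stands for the part that bears it (a point fixed in the world has none). Each returns a list of dicts, best first, with "confidence" (0 to 1); they miss things now and then, are a little off and sometimes report something else, mostly with a low value. They report only what shows in the picture. A call takes as long as a camera call.
- find_in(label, camera): "uv" ([column, row] in pixels, amid what is visible of it).
Readings, each from a call of its own:
- current_time(): time.
- current_joint_positions(): joint angles.
- current_qvel(): joint speeds.
- current_joint_torque(): joint torques, N m.
- current_ee_pos(): TCP position.
- current_orientation(): TCP orientation.
- current_force(): force on the tool from outside, world axes, zero at the start.
- current_wrist_torque(): the same for the moment, N m.
- current_gripper_width(): finger opening in m.
Only numpy, scipy, OpenCV 4.12 (cv2) and the standard library are available. Lean on these libraries where they do the work, as an engineer would, in place of code of your own. Each camera call takes 0.05 s, during which the arm holds its last target. There are 200 camera calls.

## Working session

There is one attempt and no reset: what is moved stays moved. The work goes in short steps, each a Python script; the robot and the scene stay as the last script left them, time stands still between calls to the robot, and variables do not carry over. Pictures are saved under pics/ and viewed, about 8 in all and at most 12, crops included, and the job is handed in when it is done.

```bash
mkdir -p pics
cat > h.py <<'E'
from cell import *
import numpy as np, cv2
def ray(cam,uv,c=None):
    c=c or get_calibration(cam)
    d=np.array([(uv[0]-c['cx'])/c['fx'],(uv[1]-c['cy'])/c['fy'],1.0])
    return np.array(c['origin']),np.array(c['orientation'])@d
def onz(cam,uv,z,c=None):
    o,d=ray(cam,uv,c); return o+d*(z-o[2])/d[2]
def proj(cam,p,c=None):
    c=c or get_calibration(cam)
    q=np.array(c['orientation']).T@(np.array(p)-np.array(c['origin']))
    return np.array([c['fx']*q[0]/q[2]+c['cx'],c['fy']*q[1]/q[2]+c['cy']])
def save(cam,name):
    im=grab_frame(cam); cv2.imwrite('pics/'+name+'.png',im[:,:,::-1]); return im
E
python3 - <<'E'
from h import *
np.set_printoptions(precision=4,suppress=True)
a=save('scene','s0');b=save('side','d0')
cv2.imwrite('pics/both.png',cv2.resize(np.vstack([a,b])[:,:,::-1],(600,900))[:, :]) 
for cam in('scene','side'):
    c=get_calibration(cam);print(cam,c['origin'],c['fx'],np.array(c['orientation'])[:,2])
    for n in('hook_rod','hook_stand','strainer','basket','basket_bar','drip_tray','tray_floor','stand_slot','bottle_a'):
        try: print(n,[(np.round(r['uv']),round(r['confidence'],2),onz(cam,r['uv'],0.)[:2]) for r in find_in(n,cam)][:4])
        except Exception as e: print(n,e)
print(current_time(),current_orientation(),current_gripper_width())
E
```

```text
scene [1.2442 0.2155 0.7674] 490.5959741757532 [-0.6936 -0.2141 -0.6878]
hook_rod [(array([330., 225.]), 0.68, array([ 0.3883, -0.0264]))]
hook_stand [(array([317., 284.]), 0.63, array([0.579 , 0.0019]))]
strainer [(array([456., 269.]), 0.68, array([0.4455, 0.2758]))]
basket []
basket_bar [(array([192., 251.]), 0.16, array([ 0.5689, -0.2989]))]
drip_tray [(array([193., 254.]), 0.75, array([ 0.5766, -0.2913])), (array([291., 204.]), 0.19, array([ 0.3421, -0.1425]))]
tray_floor [(array([196., 250.]), 0.82, array([ 0.5632, -0.2919])), (array([311., 332.]), 0.26, array([0.7015, 0.0293]))]
stand_slot [(array([459., 269.]), 0.51, array([0.4418, 0.2825]))]
bottle_a [(array([311., 332.]), 0.82, array([0.702 , 0.0287])), (array([245., 305.]), 0.79, array([ 0.6769, -0.1207])), (array([289., 206.]), 0.59, array([ 0.3474, -0.1459]))]
side [0.3052 0.4433 0.7558] 495.1222183336648 [ 0.3269 -0.539  -0.7763]
hook_rod [(array([321., 247.]), 0.73, array([ 0.6224, -0.0651]))]
hook_stand [(array([305., 282.]), 0.67, array([0.6072, 0.0201])), (array([288., 204.]), 0.65, array([ 0.7422, -0.1297]))]
strainer [(array([240., 404.]), 0.87, array([0.5741, 0.2658]))]
basket [(array([247., 384.]), 0.66, array([0.5852, 0.2332])), (array([306., 280.]), 0.22, array([0.6078, 0.0163]))]
basket_bar [(array([248., 384.]), 0.78, array([0.5844, 0.2328]))]
drip_tray [(array([389., 180.]), 0.96, array([ 0.5874, -0.2979]))]
tray_floor [(array([391., 186.]), 0.65, array([ 0.5764, -0.2843]))]
stand_slot [(array([307., 283.]), 0.83, array([0.6031, 0.0208])), (array([393., 183.]), 0.68, array([ 0.5762, -0.295 ]))]
bottle_a [(array([290., 203.]), 0.97, array([ 0.7411, -0.1358])), (array([239., 249.]), 0.77, array([0.7592, 0.0171]))]
1.0 [[-0.9677  0.2521 -0.    ]
 [ 0.2521  0.9677 -0.0002]
 [-0.     -0.0002 -1.    ]] 0.08507649147381681
```

View pics/s0.png

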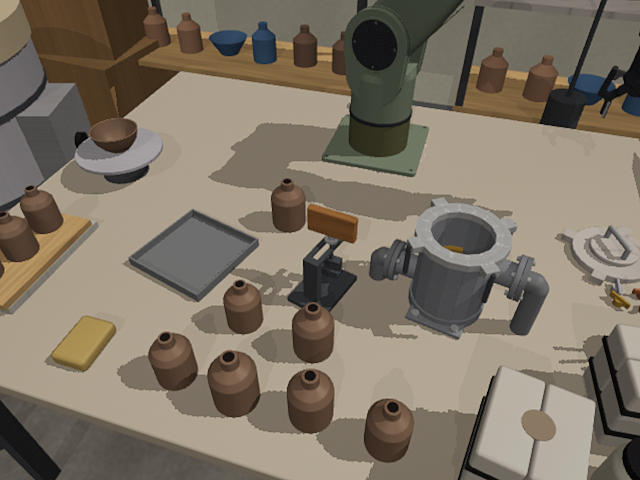

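View pics/d0.png

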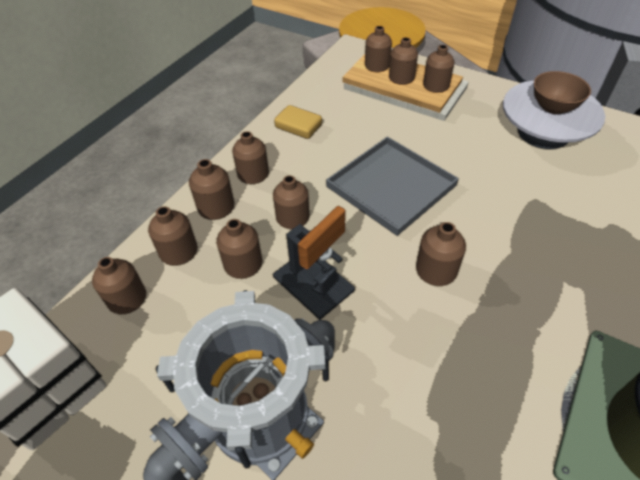

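The scene view shows the hook handle at (332,223), stand below it, strainer rim centre at (462,237), tray at (194,253), bottle_c at (289,206). The side view shows the rim centre at about (245,365) and the bail inside the pot near (262,378).

Run:
```python
from h import *
np.set_printoptions(precision=4,suppress=True)
print('rim',onz('scene',(462,237),.185),onz('side',(245,365),.185))
print('handle',onz('scene',(332,223),.162),onz('side',(323,236),.162))
print('tray',onz('scene',(194,253),.02),onz('side',(392,184),.02))
print('botc neck',onz('scene',(287,183),.121),onz('side',(447,231),.121))
print('bot a/b necks',[onz('scene',u,.11)[:2] for u in((313,308),(240,285))],[onz('side',u,.11)[:2] for u in((240,226),(290,182))])
R=np.diag([-1.,1,-1])
t=current_time()
for z in (.40,.36,.32):
    try: 
        move_to([.48,.255,z],R);print('ok',z);break
    except PlanningError as e: print(e)
print(t,current_time(),get_calibration('wrist'))
save('wrist','w1')
print(find_in('basket_bar','wrist'),find_in('strainer','wrist'),find_in('basket','wrist'))
```

```text
rim [0.5544 0.2635 0.185 ] [0.533  0.2661 0.185 ]
handle [0.5619 0.0261 0.162 ] [0.5634 0.0231 0.162 ]
tray [ 0.5902 -0.2774  0.02  ] [ 0.5703 -0.2716  0.02  ]
botc neck [ 0.4149 -0.1209  0.121 ] [ 0.4061 -0.117   0.121 ]
bot a/b necks [array([0.7293, 0.0425]), array([ 0.7183, -0.0995])] [array([0.7225, 0.0374]), array([ 0.7057, -0.0964])]
ok 0.4
1.0 2.75 {'fx': 344.51075812621, 'fy': 344.51075812621, 'cx': 317.4280983062456, 'cy': 235.21820020107896, 'origin': array([0.4032, 0.2561, 0.5436]), 'orientation': array([[-0.0019,  0.9534,  0.3017],
       [ 1.    ,  0.0019,  0.0003],
       [-0.0002,  0.3017, -0.9534]])}
[{'uv': [323.3, 233.0], 'confidence': 0.58}, {'uv': [40.2, 133.6], 'confidence': 0.45}] [{'uv': [327.7, 261.3], 'confidence': 0.76}] [{'uv': [324.0, 232.8], 'confidence': 0.58}]
```

View pics/w1.png

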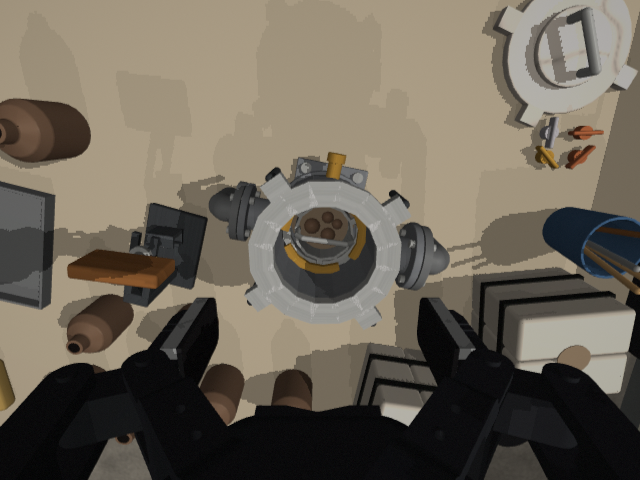

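The wrist view shows the pot rim centre at about (325,250) with the bail bar running from about (303,237) to (345,243). The stand and handle are at left (120,268). I'll go closer and view an enlarged crop.

Run:
```python
from h import *
np.set_printoptions(precision=4,suppress=True)
R=np.diag([-1.,1,-1])
move_to([.59,.265,.33],R)
import json
c=get_calibration('wrist'); im=save('wrist','w2')
print(c['origin'],find_in('basket_bar','wrist'))
p=proj('wrist',[.545,.265,.124],c); print(p)
x,y=int(p[0])-100,int(p[1])-75
print('crop',x,y)
a=cv2.resize(im[y:y+150,x:x+200],None,fx=4,fy=4,interpolation=cv2.INTER_CUBIC)
cv2.imwrite('pics/w2c.png',a[:,:,::-1])
np.savez('w2.npz',**c)
move_to([.58,.03,.33],R)
c=get_calibration('wrist'); im=save('wrist','w3');np.savez('w3.npz',**c)
print(c['origin'],find_in('hook_rod','wrist'),find_in('hook_stand','wrist'),current_time())
```

```text
[0.5136 0.2655 0.4736] [{'uv': [315.5, 154.0], 'confidence': 0.78}]
[316.9918 159.3459]
crop 216 84
[0.5036 0.0316 0.4741] [{'uv': [310.5, 197.1], 'confidence': 0.67}] [{'uv': [304.3, 211.3], 'confidence': 0.96}] 4.7167
```

View pics/w2c.png

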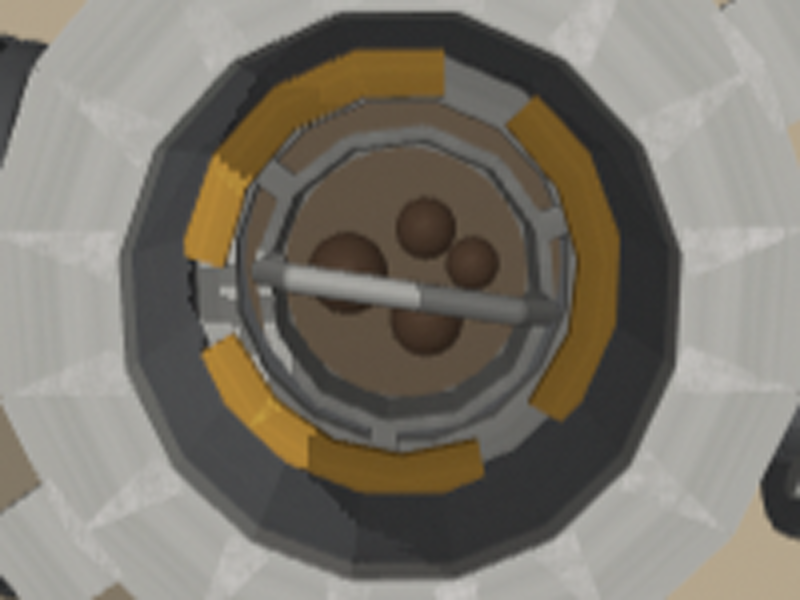

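View pics/w3.png

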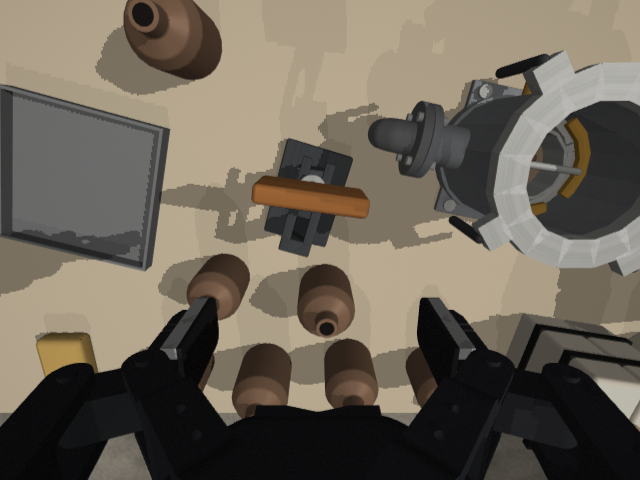

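The crop shows the bar from (268,270) to (543,310). Lugs are at about 19°, 144° and 264°, and lock ring gaps at about 66°, 188° and 301°, so the basket needs roughly 43° anticlockwise. The next view has the handle at (311,196) in the stand, with bottle_c well clear at (170,35).

Run:
```python
from h import *
np.set_printoptions(precision=4,suppress=True)
c=dict(np.load('w2.npz'))
px=lambda u,v:(216+(u+.5)/4-.5,84+(v+.5)/4-.5)
A=onz('',px(268,270),.124,c);B=onz('',px(543,310),.124,c)
print('bar',A,B,(A+B)/2,np.linalg.norm(A-B),'dir deg',np.degrees(np.arctan2(*(B-A)[[1,0]])))
rim=[onz('',px(*p),.185,c) for p in((120,282),(682,282),(400,12),(400,578))]
print('rim',(rim[0]+rim[1])/2,(rim[2]+rim[3])/2,np.linalg.norm(rim[0]-rim[1]),np.linalg.norm(rim[2]-rim[3]))
ctr=(A+B)/2
for n,z,L in(('lug',.086,[(275,178),(550,222),(385,435)]),('gap',.09,[(485,88),(507,437),(208,300)])):
    for p in L:
        q=onz('',px(*p),z,c)-ctr; print(n,np.degrees(np.arctan2(q[1],q[0])),np.hypot(*q[:2]))
im=cv2.imread('pics/w3.png')
cv2.imwrite('pics/w3c.png',cv2.resize(im[130:265,225:400],None,fx=4.4,fy=4.4,interpolation=cv2.INTER_CUBIC))
C=[onz('scene',u,.022)[:2] for u in((193,212),(258,243),(196,296),(130,260))]
print('tray',np.array(C),np.mean(C,0))
C=[onz('side',u,.022)[:2] for u in((387,139),(458,181),(397,231),(327,185))]
print('tray',np.array(C),np.mean(C,0))
```

```text
bar [0.5371 0.231  0.124 ] [0.5467 0.2993 0.124 ] [0.5419 0.2652 0.124 ] 0.06890352458817792 dir deg 81.94966777523432
rim [0.5353 0.2642 0.185 ] [0.5414 0.264  0.185 ] 0.11489358520727798 0.11400281905662978
lug -126.74746687760032 0.044012438699562305
lug 111.05442635310459 0.04174894610179823
lug -7.895286021936563 0.04372184497215547
gap 157.19513327377413 0.05295828824589405
gap 33.32611649852233 0.051590802658228886
gap -84.25188925380263 0.054345404552032885
tray [[ 0.4662 -0.3457]
 [ 0.52   -0.1556]
 [ 0.7017 -0.2132]
 [ 0.6529 -0.3966]] [ 0.5852 -0.2778]
tray [[ 0.6421 -0.3968]
 [ 0.4524 -0.3455]
 [ 0.5058 -0.1571]
 [ 0.6873 -0.2004]] [ 0.5719 -0.275 ]
```

View pics/w3c.png

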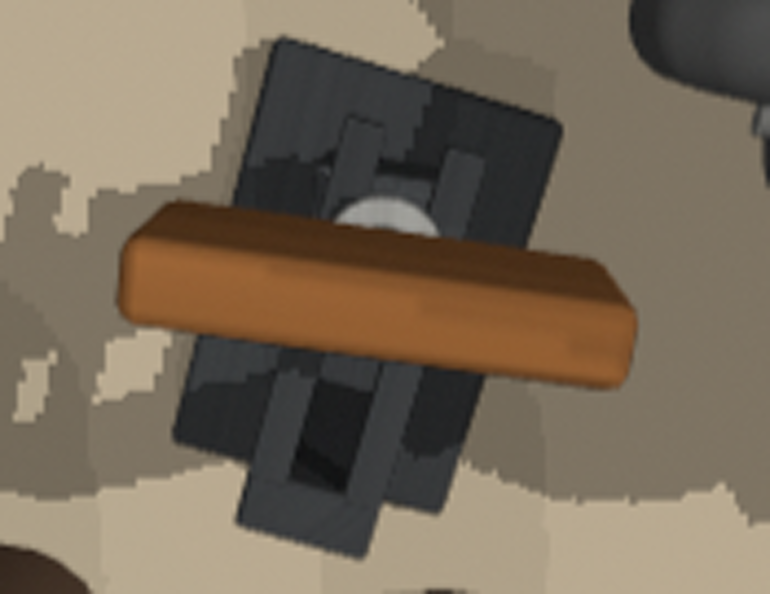

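```bash
cat >> h.py <<'E'
S=1
def Rt(deg,s=None):   # tool down, tool y = s*hook x at yaw deg
    s=S if s is None else s
    a=np.radians(deg); y=s*np.array([np.cos(a),np.sin(a),0]); z=np.array([0,0,-1.])
    return np.column_stack([np.cross(y,z),y,z])
def hx(deg): a=np.radians(deg); return np.array([np.cos(a),np.sin(a),0])
E
python3 - <<'E'
from h import *
np.set_printoptions(precision=4,suppress=True)
c=dict(np.load('w3.npz'))
px=lambda u,v:(225+(u+.5)/4.4-.5,130+(v+.5)/4.4-.5)
P=[onz('',px(*p),.190,c) for p in((122,237),(637,308),(622,390),(118,322))]
d=(P[1]-P[0])+(P[2]-P[3]);print(np.array(P),np.mean(P,0),'len',np.linalg.norm(d)/2,np.linalg.norm(P[0]-P[3]),'yaw',np.degrees(np.arctan2(d[1],d[0]))-90)
for a,b in(((365,118),(270,470)),((462,150),(372,488))):
    e=onz('',px(*b),.12,c)-onz('',px(*a),.12,c);print('tine yaw',np.degrees(np.arctan2(e[1],e[0])),np.linalg.norm(e))
T=[onz('',px(*p),.12,c) for p in((365,118),(462,150))];print('tine ends mid',(T[0]+T[1])/2)
print('q now',current_joint_positions())
for s in(1,-1):
    for p,ys in(([.563,.025,.146],[-9]),([.563,.025,.25],[-9]),([.51,.035,.3],[-9]),([.54,.265,.235],[-8,15,35,55,70]),([.54,.265,.40],[-8,15,35,55,70]),([.575,-.276,.40],[-8,15,35,55,70]),([.575,-.276,.2],[-8,15,35,55,70])):
        print(s,p,[None if (q:=ik(p,Rt(y,s))) is None else (round(q[0],2),round(q[4],2),round(q[6],2)) for y in ys])
E
```

```text
[[ 0.5491 -0.0218  0.19  ]
 [ 0.5625  0.0755  0.19  ]
 [ 0.5786  0.0734  0.19  ]
 [ 0.5654 -0.0235  0.19  ]] [0.5639 0.0259 0.19  ] len 0.09798382542021797 0.01634129612456628 yaw -7.781009764977682
tine yaw -15.752627336712871 0.08784359440447544
tine yaw -14.431797999388978 0.08467291407693849
tine ends mid [0.5366 0.0331 0.12  ]
q now [-0.0587  0.6287 -0.1052  1.2756  0.0648  1.2406  1.4079]
1 [0.563, 0.025, 0.146] [(np.float64(-0.25), np.float64(-0.33), np.float64(0.04))]
1 [0.563, 0.025, 0.25] [(np.float64(-0.28), np.float64(-0.27), np.float64(-0.01))]
1 [0.51, 0.035, 0.3] [(np.float64(-0.34), np.float64(-0.23), np.float64(-0.06))]
1 [0.54, 0.265, 0.235] [(np.float64(-0.68), np.float64(-0.3), np.float64(-0.39)), (np.float64(-0.63), np.float64(-0.21), np.float64(-0.07)), (np.float64(-0.59), np.float64(-0.13), np.float64(0.21)), (np.float64(-0.54), np.float64(-0.05), np.float64(0.49)), (np.float64(-0.51), np.float64(0.01), np.float64(0.71))]
1 [0.54, 0.265, 0.4] [(np.float64(-0.66), np.float64(-0.23), np.float64(-0.48)), (np.float64(-0.62), np.float64(-0.17), np.float64(-0.13)), (
[... 1576 characters left out ...]
4(-2.09)), (np.float64(-0.89), np.float64(-0.85), np.float64(-1.83))]
-1 [0.575, -0.276, 0.4] [(np.float64(0.09), np.float64(-0.92), np.float64(-2.37)), (np.float64(0.09), np.float64(-0.92), np.float64(-1.97)), (np.float64(0.09), np.float64(-0.92), np.float64(-1.62)), (np.float64(0.09), np.float64(-0.92), np.float64(-1.27)), (np.float64(0.09), np.float64(-0.92), np.float64(-1.01))]
-1 [0.575, -0.276, 0.2] [(np.float64(0.86), np.float64(1.07), np.float64(2.67)), (np.float64(-0.01), np.float64(-1.09), np.float64(-1.69)), (np.float64(-0.01), np.float64(-1.09), np.float64(-1.35)), (np.float64(-0.01), np.float64(-1.09), np.float64(-1.0)), (np.float64(-0.01), np.float64(-1.09), np.float64(-0.73))]
```

Run:
```python
from h import *
np.set_printoptions(precision=4,suppress=True)
g=np.array([.5639,.0259,.146]); Y=-8
move_to(g+[0,0,.09],Rt(Y))
command_gripper(.05)
print('pre F',current_force(),current_gripper_width())
move_straight(g,feed=.12); print('at',current_ee_pos(),current_force())
command_gripper(0.); dwell(.1)
print('grip',current_gripper_width(),current_force(),current_ee_pos())
move_straight(g+[0,0,.006],feed=.05); dwell(.2); print('lifted',current_force(),current_wrist_torque())
im=save('side','g1')
p=g+[0,0,.006]-.056*hx(-15)
move_straight(p,feed=.08); print(current_force(),current_gripper_width())
move_straight(p+[0,0,.17],feed=.2); dwell(.3)
print(current_force(),current_wrist_torque(),current_ee_pos(),current_time())
im2=save('side','g2')
a=np.hstack([i[170:330,230:430] for i in(im,)]+[im2[100:260,230:430]])
cv2.imwrite('pics/gg.png',cv2.resize(a,None,fx=2,fy=2,interpolation=cv2.INTER_CUBIC)[:,:,::-1])
```

```text
pre F [-0.5844  0.1499 -1.4209] 0.050403466949852226
at [0.5642 0.0258 0.1466] [-0.0107 -0.1683  0.4437]
grip 0.017033749938900705 [-2.5339  0.1253  6.1624] [0.564  0.026  0.1465]
lifted [-0.6709  0.6924 -2.6077] [ 0.0204 -0.0346 -0.0141]
[-0.3222 -0.1543 -3.0658] 0.01734803142744977
[-0.0109 -0.0986 -1.6509] [-0.0436 -0.0096 -0.0474] [0.5097 0.0404 0.3216] 10.5167
```

View pics/gg.png

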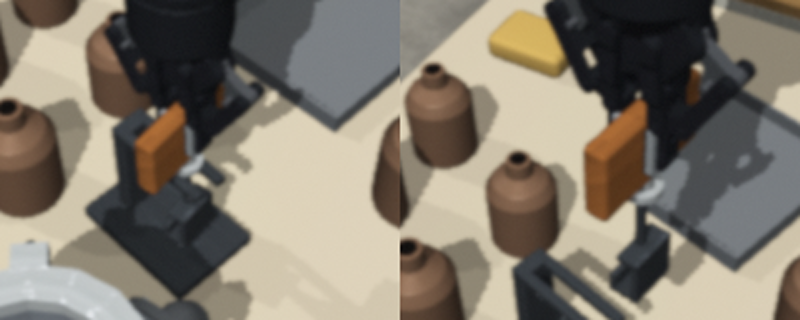

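Left: hook gripped in the stand. Right: hook free above it, toe towards +x. Going over to the strainer and down beside the bar.

```bash
cat >> h.py <<'E'
def F(n=8):
    r=[]
    for _ in range(n): dwell(.02); r.append(np.r_[current_force(),current_wrist_torque()])
    return np.mean(r,0)
E
python3 - <<'E'
from h import *
np.set_printoptions(precision=3,suppress=True)
Y=-8; bar=np.array([.5419,.2652,0]); off=bar-.022*hx(Y)
move_to(off+[0,0,.34],Rt(Y)); dwell(.3)
f0=F(15); np.save('f0.npy',f0); print('f0',f0)
im=save('side','p0')
move_straight(off+[0,0,.25],feed=.12); print(F()-f0)
for z in(.235,.225,.216):
    move_straight(off+[0,0,z],feed=.06); f=F(5)-f0; print(z,f,current_ee_pos())
    if np.linalg.norm(f[:3])>4: break
im2=save('side','p1'); print(find_in('basket_bar','side'),find_in('hook_rod','side'),current_time())
cv2.imwrite('pics/pp.png',cv2.resize(im2[280:460,140:380],None,fx=3.2,fy=3.2,interpolation=cv2.INTER_CUBIC)[:,:,::-1])
E
```

```text
f0 [-0.009  0.1   -2.296 -0.002  0.     0.004]
[ 0.078 -0.417  0.032 -0.    -0.009 -0.   ]
0.235 [0.462 0.246 0.058 0.014 0.001 0.004] [0.52  0.268 0.235]
0.225 [ 0.125  0.153 -0.318 -0.005 -0.009  0.008] [0.52  0.268 0.225]
0.216 [ 0.106  0.253  0.307  0.007 -0.023 -0.035] [0.52  0.268 0.216]
[{'uv': [240.5, 389.9], 'confidence': 0.74}] [{'uv': [240.0, 376.6], 'confidence': 0.59}] 14.5333
```

View pics/pp.png

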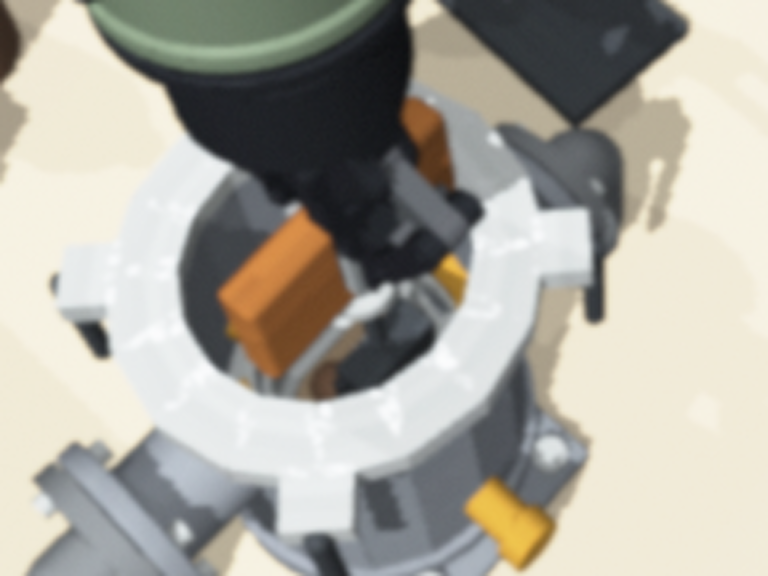

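The picture shows the hook (dark, about (385,350)) down on the robot side of the bar (grey, (290,385) to (370,305)), with no contact. I'll advance under the bar and raise.

Run:
```python
from h import *
np.set_printoptions(precision=3,suppress=True)
f0=np.load('f0.npy')
Y=-8; bar=np.array([.5419,.2652,0]); ok=True
for d in(-.015,-.010,-.005,0.,):
    move_straight(bar+d*hx(Y)+[0,0,.216],feed=.05); f=F(5)-f0; print(d,f)
    if np.linalg.norm(f[:3])>3.5: ok=False;break
if ok:
    z=.216
    for dz in [.008]+[.0015]*8:
        z+=dz
        move_straight(bar+[0,0,z],feed=.03); f=F(6)-f0; print(round(z,4),f)
        if f[2]<-1.2: break
print(current_time(),current_ee_pos())
```

```text
-0.015 [-0.173 -0.089 -0.242  0.005  0.019 -0.031]
-0.01 [-0.026  0.206 -0.087  0.033  0.01  -0.007]
-0.005 [-0.36  -0.193 -0.159  0.01   0.021 -0.012]
0.0 [-0.087  0.274 -0.428  0.011  0.023  0.008]
0.224 [ 0.043  0.197 -0.388  0.015 -0.009 -0.025]
0.2255 [ 0.213 -0.447  0.117  0.027  0.023 -0.011]
0.227 [-0.112 -0.126 -0.309  0.025  0.002 -0.006]
0.2285 [-0.162  0.276 -0.067  0.003 -0.014 -0.007]
0.23 [ 0.146  0.039 -0.07  -0.02  -0.014  0.008]
0.2315 [ 0.439  0.076 -0.41   0.004 -0.011  0.014]
0.233 [ 0.339 -0.312 -0.14   0.005  0.    -0.006]
0.2345 [ 0.279  0.037 -4.23  -0.004  0.002 -0.001]
18.875 [0.542 0.265 0.234]
```

Run:
```python
from h import *
np.set_printoptions(precision=3,suppress=True)
f0=np.load('f0.npy')
bar=np.array([.5419,.2652,0]); z=.2345
for i in range(12):
    z+=.0006
    move_straight(bar+[0,0,z],feed=.02); f=F(5)-f0; print(round(z,4),f,current_ee_pos()[2])
    if f[2]<-6.5: break
dwell(.25);print(F()-f0,current_time())
```

```text
0.2351 [ 0.013 -0.396 -4.671  0.    -0.004 -0.011] 0.23510043645242623
0.2357 [ 0.012 -0.467 -4.445 -0.003 -0.015 -0.008] 0.23570698765682047
0.2363 [ 0.053  0.189 -4.994  0.003 -0.021  0.018] 0.23629729616831063
0.2369 [ 0.186 -0.173 -4.589 -0.007 -0.015 -0.002] 0.23691685602919182
0.2375 [  0.318   0.008 -10.346   0.055  -0.117  -0.023] 0.23728991486948683
[  0.448   0.215 -12.82    0.04   -0.089   0.008] 20.925
```

Run:
```python
from h import *
np.set_printoptions(precision=2,suppress=True)
f0=np.load('f0.npy'); W=4.6
bar=np.array([.5419,.2652,0]); z=.2371; Y=-8
move_straight(bar+[0,0,z],feed=.02); f=F(6)-f0; print(f)
free=False
while Y<64:
    Y+=2.5 if Y>16 else 4
    move_straight(bar+[0,0,z],Rt(Y),feed=.02) ; f=F(4)-f0
    e=-f[2]-W
    n=0
    while e<1.5 and n<5:
        z+=.0003;n+=1; move_straight(bar+[0,0,z],Rt(Y),feed=.02); f=F(4)-f0; e=-f[2]-W
    if e>6: z-=.00015 if e<9 else .0003
    print(Y,round(z,5),f,round(current_time(),2))
    if z>.2392 and e<1.5: free=True;break
    if e>12 or np.hypot(f[0],f[1])>6 or abs(f[5])>.5: print('stop');break
print(free,current_ee_pos())
```

```text
[-0.22  0.11 -8.08  0.03  0.03 -0.01]
-4 0.2371 [-0.27  0.73 -6.72  0.09  0.04  0.06] 21.59
0 0.2374 [ 1.28  0.09 -9.56  0.11 -0.31  0.01] 22.23
4 0.2374 [  0.78   0.05 -10.4    0.06  -0.36   0.05] 22.54
8 0.23725 [  0.3    0.26 -11.42   0.01  -0.2   -0.01] 22.86
12 0.23725 [ 0.09 -0.27 -9.61  0.02 -0.06  0.03] 23.18
16 0.23725 [ 0.33  0.34 -9.09  0.05 -0.02  0.04] 23.49
20 0.23725 [ 0.45 -0.14 -9.01  0.09 -0.05  0.01] 23.81
22.5 0.23725 [ 0.01 -0.25 -8.79  0.04 -0.05 -0.02] 24.12
25.0 0.23725 [ 0.27 -0.1  -8.89  0.03 -0.05 -0.02] 24.44
27.5 0.23725 [ 0.15  0.14 -8.45  0.02 -0.06 -0.02] 24.76
30.0 0.23725 [ 0.23  0.04 -8.41  0.05 -0.05 -0.04] 25.07
32.5 0.23725 [ 0.12  0.05 -8.56  0.07 -0.08 -0.02] 25.39
35.0 0.23725 [ 0.38  0.23 -8.55  0.1  -0.09  0.02] 25.71
37.5 0.23725 [ 0.55 -0.19 -6.86  0.1  -0.1   0.03] 26.02
40.0 0.23845 [-0.78  0.13 -6.32  0.01  0.32  0.03] 27.61
42.5 0.23995 [-0.16 -0.09 -4.34  0.02 -0.03 -0.01] 29.51
True [0.54 0.27 0.24]
```

It came free at about 42° (the pull fell to the weight alone). I'll turn a few degrees further to centre it in the gap, then lift under force watch.

Run:
```python
from h import *
np.set_printoptions(precision=2,suppress=True)
f0=np.load('f0.npy'); W=4.6
bar=np.array([.5419,.2652,0]); z=.23995; Y=42.5
for Y in (44.5,46.5):
    move_straight(bar+[0,0,z],Rt(Y),feed=.02); f=F(4)-f0; print(Y,f)
    if np.hypot(f[0],f[1])>3 or abs(f[5])>.3: break
ok=True
for dz in [.001]*6+[.003]*4:
    z+=dz; move_straight(bar+[0,0,z],feed=.04); f=F(3)-f0; print(round(z,4),f)
    if abs(f[2]+W)>4 or np.hypot(f[0],f[1])>3: ok=False; break
if ok:
    for zz in(.28,.32,.36,.40):
        move_straight(bar+[0,0,zz],feed=.08); f=F(3)-f0; print(zz,f)
        if abs(f[2]+W)>4 or np.hypot(f[0],f[1])>4: ok=False;break
print(ok,Y,current_time(),current_ee_pos())
if ok:
    dwell(.2); a=save('scene','o1'); b=save('side','o2')
    cv2.imwrite('pics/oo.png',np.hstack([a[60:360,300:620],b[150:450,60:380]])[:,:,::-1])
```

```text
44.5 [ 0.07  0.36 -4.44  0.04  0.   -0.  ]
46.5 [-0.13 -0.96 -3.9  -0.01 -0.01 -0.02]
0.2409 [-0.29 -0.06 -4.43 -0.   -0.01 -0.01]
0.2419 [-0.09 -0.06 -3.89 -0.01 -0.01 -0.01]
0.2429 [-0.01 -0.37 -4.1  -0.    0.01 -0.01]
0.244 [-0.17 -0.06 -4.54 -0.02 -0.01 -0.01]
0.245 [-0.13 -0.49 -4.19  0.04 -0.    0.01]
0.246 [ 0.16 -0.24 -4.52  0.01  0.02  0.  ]
0.249 [ 0.3  -0.34 -4.12  0.    0.    0.01]
0.252 [-0.23 -0.14 -4.61  0.    0.   -0.02]
0.255 [-0.09  0.05 -4.03  0.01  0.02 -0.01]
0.258 [-0.28  0.55 -4.45 -0.02  0.01 -0.02]
0.28 [-0.07 -0.45 -3.69 -0.01 -0.01 -0.01]
0.32 [ 0.24 -0.3  -4.05 -0.    0.02  0.01]
0.36 [-0.11 -0.17 -4.72  0.02  0.01  0.01]
0.4 [ 0.03  0.52 -4.82  0.01  0.02 -0.02]
True 46.5 35.7167 [0.54 0.27 0.4 ]
```

View pics/oo.png

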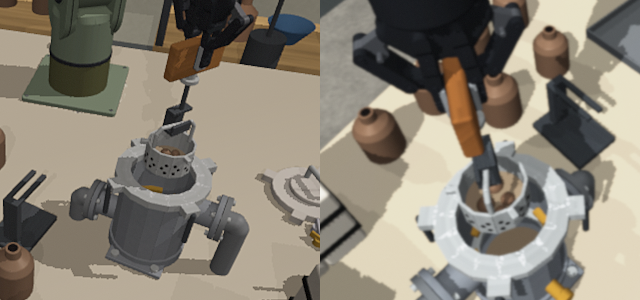

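The basket hangs level on the hook, clear of the rim in both views. Going across to the tray.

Run:
```python
from h import *
np.set_printoptions(precision=2,suppress=True)
f0=np.load('f0.npy'); Y=46.5
t=np.array([.578,-.276,0])
move_straight(t+[0,0,.405],feed=.15); print(current_time(),F(3)-f0)
move_straight(t+[0,0,.22],feed=.11); dwell(.2); print(current_time(),F(5)-f0)
move_straight(t+[0,0,.203],feed=.04)
z=.203
for i in range(12):
    z-=.0015; move_straight(t+[0,0,z],feed=.03); f=F(3)-f0; print(round(z,4),f)
    if f[2]>-1.5: break
print(current_time())
```

```text
39.7833 [-0.02 -0.04 -4.39  0.01  0.   -0.  ]
41.8667 [ 0.15  0.12 -4.23  0.01  0.01 -0.01]
0.2015 [ 0.24  0.16 -3.99  0.01 -0.01 -0.03]
0.2 [ 0.2  -0.34 -4.24 -0.02  0.03 -0.01]
0.1985 [-0.05 -0.04 -3.97 -0.   -0.03 -0.02]
0.197 [ 0.38  0.17 -3.85  0.01 -0.01  0.03]
0.1955 [ 0.61 -0.16 -4.52 -0.02 -0.02 -0.  ]
0.194 [ 0.73  0.37 -1.68  0.17 -0.26 -0.02]
0.1925 [ 1.19  0.02 -0.88  0.12 -0.35 -0.02]
44.625
```

Run:
```python
from h import *
np.set_printoptions(precision=2,suppress=True)
f0=np.load('f0.npy'); Y=46.5
t=np.array([.578,-.276,0]); ok=True
for z in(.189,.183,.1775):
    move_straight(t+[0,0,z],feed=.04); f=F(3)-f0; print(z,f)
    if f[2]>4: ok=False;break
if ok:
  for d in(.006,.012,.018,.025):
    move_straight(t-d*hx(Y)+[0,0,.1775],feed=.05); f=F(3)-f0; print(d,f)
    if np.hypot(*f[:2])>2.5: ok=False;break
b=save('side','t1');print(ok,current_time())
cv2.imwrite('pics/t1c.png',cv2.resize(b[90:270,280:500],None,fx=3,fy=3)[:,:,::-1])
```

```text
0.189 [ 1.16  0.94 -0.93  0.22 -0.25 -0.03]
0.183 [-0.25 -0.6   0.19  0.02 -0.01 -0.02]
0.1775 [ 0.36 -0.5  -0.02 -0.   -0.    0.02]
0.006 [-0.08  0.08 -0.28  0.02 -0.    0.01]
0.012 [-0.32  0.24 -0.3   0.04 -0.04 -0.03]
0.018 [ 0.11 -0.19 -0.34  0.02 -0.03  0.01]
0.025 [ 0.44 -0.15 -0.32  0.01 -0.02 -0.01]
True 46.95
```

View pics/t1c.png

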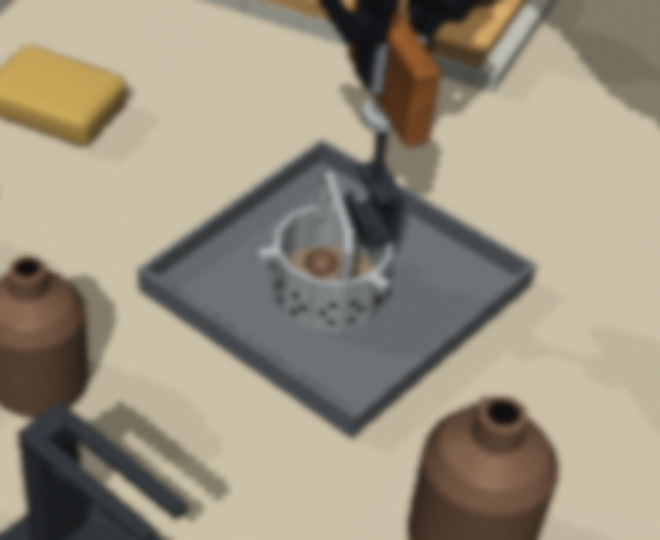

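The basket stands upright near the tray's middle, and the hook is clear of the bar. Returning the hook by the reverse of the way out.

Run:
```python
from h import *
np.set_printoptions(precision=3,suppress=True)
f0=np.load('f0.npy'); Y=46.5
t=np.array([.578,-.276,0])-.025*hx(Y)
move_straight(t+[0,0,.35],feed=.15); print('up',current_time(),F(3)-f0)
g=np.array([.5640,.0260,.1465]); p=g+[0,0,.006]-.056*hx(-15)
move_to(p+[0,0,.17],Rt(-8)); dwell(.2); print('over',current_time(),F(4)-f0)
move_straight(p,feed=.13); f=F(4)-f0; print('down',f)
ok=np.linalg.norm(f[:3])<3
if ok:
  for d in(.04,.025,.012,0):
    move_straight(g+[0,0,.006]-d*hx(-15),feed=.06); f=F(3)-f0; print(d,f)
    if np.hypot(*f[:2])>4: ok=False;break
if ok:
  z=.006
  while z>-.002:
    z-=.0015; move_straight(g+[0,0,z],feed=.03); f=F(3)-f0; print(round(z,4),f)
    if f[2]>1.5: break
print(ok,current_time(),current_ee_pos())
```

```text
up 48.25 [ 0.385  0.394  0.009  0.012  0.02  -0.043]
over 49.7917 [-0.32   0.132  0.033  0.002  0.013 -0.002]
down [-0.24  -0.277 -0.581 -0.005 -0.008  0.012]
0.04 [-0.31   0.059  0.144  0.003 -0.024 -0.002]
0.025 [-0.703  0.344 -0.089  0.032  0.02  -0.014]
0.012 [-0.296  0.125 -0.101 -0.007  0.006 -0.05 ]
0 [-0.237  0.151 -0.082  0.007  0.022 -0.014]
0.0045 [ 0.3    0.29  -0.273 -0.011 -0.005  0.024]
0.003 [-0.048 -0.16  -0.364  0.019 -0.     0.014]
0.0015 [ 0.322  0.231 -0.208  0.008 -0.018 -0.002]
0.0 [-0.139 -0.485  2.486  0.009 -0.087 -0.007]
True 54.3167 [0.564 0.026 0.147]
```

Run:
```python
from h import *
np.set_printoptions(precision=3,suppress=True)
command_gripper(.055); dwell(.2); print(F(3))
g=current_ee_pos()
move_straight(np.array(g)+[0,0,.2],feed=.15); dwell(.5)
print(current_time(),current_force())
a=save('scene','e1'); b=save('side','e2')
for n in('hook_rod','basket','hook_stand'): print(n,[(r['uv'],r['confidence']) for r in find_in(n,'side')[:2]])
cv2.imwrite('pics/ee.png',cv2.resize(np.hstack([a[160:400,120:400],b[110:350,200:480]]),(800,343))[:,:,::-1])
```

```text
[ 0.609 -0.085  0.495 -0.003 -0.034 -0.023]
57.0 [-0.044 -0.718  0.225]
hook_rod [([321.1, 243.5], 0.58)]
basket []
hook_stand [([304.8, 279.7], 0.81)]
```

View pics/ee.png

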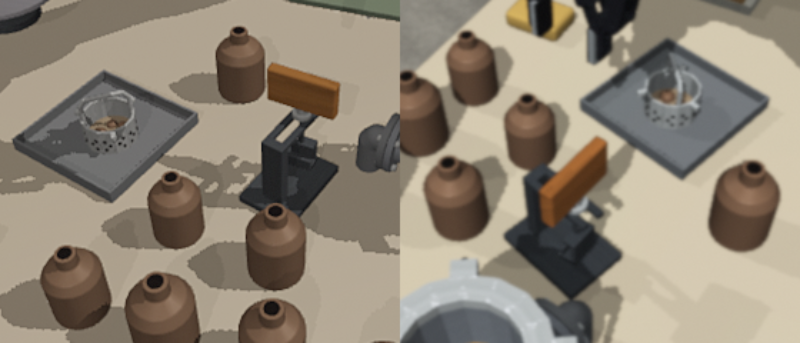

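Both views show the basket upright near the middle of the tray, the hook hanging upright in its fork, the bottles where they were and the gripper clear. Handing in.

Run:
```python
from h import *
hand_in(); print(current_time())
```

```text
the job is handed in; nothing more can be done
the job is handed in; nothing more can be done
```

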